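# Blow out and nest the parts bowls at the packing bench

### The arm

A 6-joint arm with a two-finger parallel gripper is mounted at the origin on the work surface. World frame = base frame: x ahead of the robot, y to its left, z up, the work surface at z = 0. Lengths are in m, angles in rad, forces in N, time in s.
With the tool pointing down it reaches from about 0.425 to 0.95 m from the base axis. Payload 3.5 kg.
Tool frame: the origin (TCP) lies midway between the tips of the shut fingers; the grasp point (between the pads) lies 19 mm behind it; z points along the fingers, y is the line along which they close (so a half turn about z gives the same grasp; the last joint's range is limited). The gripper opens to 85 mm and grips with 20 to 120 N. Pads are 22 mm wide; open, the fingers measure 114 mm over their backs; the gripper's body (76 mm by 85 mm) begins 54 mm behind the grasp point. The pads swing forward as they close: fully open they stand 13 mm farther back than shut.
Start: joints at [-1.382, 0.286, 1.577, -0, 1.279, -0.15], TCP at [0.224, -0.637, 0.231] pointing down, gripper open.
Joint ranges: [-2.77, 2.77], [-0.9, 2.22], [0.21, 2.48], [-1.53, 4.67], [0.24, 2.81], [-2.84, 2.84]. Speed limits (rad/s): [2.79, 2.79, 3.14, 3.14, 3.14, 3.14].

### API

Orientations are given as a unit quaternion [x, y, z, w].
In Python, from plant import get_state, read_camera, ctrl gives the robot as it stands.
- The arm moves only by the shell command python3 -m crank 'ROWS' [FORCE]. ROWS is JSON, a list of rows, each a list of 3 entries, a list of its own where there are three numbers: the shift along the tool's x, y, z in mm, then the turn about the tool's z in degrees, then the closure in counts, from 0 (fully open) to 255 (shut). In form: [[[tx, ty, tz], yaw, claw], ...]. A call has 1 to 10 rows; each row is the pose to reach, as a shift and turn from the pose commanded when the call began, along the tool's axes at that moment; what a row does not reach only later rows make up. A row lasts 1/10 s, in which the tool goes at most 50 mm and 8.59 degrees, less where a joint would pass 70% of its speed; a pose out of reach is approached as far as the arm can. A call with a gripper value outside its range is refused whole. The fingers move at their own pace and stop on an object; FORCE is the grip in N (left out, the last holds). Time passes only in rows, so rows that repeat a pose let the fingers close. It gives the time, the measured TCP pose, the force, the opening and the grip force at its end, in the units of the state.
- get_state(): the state, without advancing time (a new reading comes with each control period).
- read_camera(name): name is "side" or "top"; returns a dict with "frame" (480x640x3 uint8, blue, green, red), "range_z" (480x640 float32, m along the optical axis (not along the pixel's ray), 0 where there is no reading), "vfov" (degrees; the focal length in pixels is half the picture's height over the tangent of half this angle, whatever the lens; pixels are square), "cx", "cy" (the principal point, pixels), "origin" and "orientation" of the camera in the world. Camera axes: x right, y down, z forward; pixel columns grow to the right and rows downward; lengths in m; the calibration is good to about 2 mm. A picture is of the moment at which its call begins.
- ctrl.sign_off(): hands the job in; it is judged then, once.
The state is a dict: "time": time; "qpos": joint angles; "dq": joint speeds; "joint_efforts": joint torques, N m; "eef_pos": TCP position; "tcp_rot": TCP orientation; "contact_force": force on the tool from outside, world axes, zero at the start; "wrist_torque": the same for the moment, N m; "opening": opening from 0.0 (shut) to 1.0 (fully open); "finger_force": force on a finger pad.
Only numpy, scipy, OpenCV 4.12 (cv2) and the standard library are available. Lean on these libraries where they do the work, as an engineer would, in place of code of your own. Each camera call takes 0.05 s, during which the arm holds its last target. There are 200 camera calls.

### The job

Clear the packing bench of its dusty parts bowls, working from the largest bowl to the smallest: stand each one upright in the middle of the round pad in front of the clamped air-duster can, with nothing else in it, give the can's cap a short push down so that it blows the bowl out, and let the cap spring back. Collect the blown-out bowls on the square steel tray as one stack near the tray's middle, each nested upright and centred in the next larger one. There may be two or three bowls; leave the roll of tape and the small carton where they stand.

Things in the scene. Friction and masses are not known exactly. Their poses are not given: they have to be found in the camera images.
- bowl1: Largest of four sizes of round grey plastic parts bowl (2 or 3 sizes present). 64 mm high; outer diameter 132 mm at the rim, 112 mm at the foot, straight taper; wall 8 mm thick, can be pinched anywhere on the rim; weighted base 20 mm thick, so a nested bowl stands 20 mm above the one it sits in, its rim 20 mm proud. About 200 g. Origin: centre of underside; z out of the mouth.
- bowl2: Second largest of four sizes of round grey plastic parts bowl (2 or 3 sizes present). 64 mm high; outer diameter 108 mm at the rim, 88 mm at the foot, straight taper; wall 8 mm thick, can be pinched anywhere on the rim; weighted base 20 mm thick, so a nested bowl stands 20 mm above the one it sits in, its rim 20 mm proud. About 160 g. Origin: centre of underside; z out of the mouth.
- bowl3: Third largest of four sizes of round grey plastic parts bowl (2 or 3 sizes present). 64 mm high; outer diameter 84 mm at the rim, 64 mm at the foot, straight taper; wall 8 mm thick, can be pinched anywhere on the rim; weighted base 20 mm thick, so a nested bowl stands 20 mm above the one it sits in, its rim 20 mm proud. About 120 g. Origin: centre of underside; z out of the mouth.
- bowl4: Smallest of four sizes of round grey plastic parts bowl (2 or 3 sizes present). 64 mm high; outer diameter 60 mm at the rim, 40 mm at the foot, straight taper; wall 8 mm thick, can be pinched anywhere on the rim; weighted base 20 mm thick, so a nested bowl stands 20 mm above the one it sits in, its rim 20 mm proud. About 90 g. Origin: centre of underside; z out of the mouth.
- pad (a point): Centre of the round black rubber pad (140 mm diameter), 8 mm above the bench, where a bowl stands to be blown out; 140 mm from the can's axis. It lies on the fixed flat base plate (6 mm thick, 285 x 150 mm) of the air-duster stand. Its x axis points horizontally from the pad to the can.
- cap_top (a point): Centre of the top of the black push cap (38 mm diameter) of the air-duster can, 226 mm above the bench; sinks with the cap. The can is an upright 66 mm aerosol clamped to the stand, a steel post behind it; a nozzle tube on the cap (8 mm thick) slants down towards the pad, its end 60 mm from the can's axis and 180 mm above the bench. x axis points from the pad to the can.
- cap (a joint): How far the sprung cap is pushed down, m: 0 up, 0.010 bottomed. About 4 N starts it, 8 N bottoms it; the can blows once it is more than about 6 mm down. Springs back when let go.
- tray: Fixed square steel tray, 180 x 180 mm, rim 12 mm high and 4 mm thick, floor 4 mm above the bench; the stack of bowls belongs near its middle. Origin: centre of the underside.
- tape_roll: Bystander: roll of brown packing tape standing flat, 96 mm diameter, 48 mm high. Origin: centre of the underside.
- carton: Bystander: small closed cardboard carton 80 x 110 x 60 mm. Origin: centre of the underside.

How it is judged:
On the way, in this order (a step that is already met when the one before it is completed fails the run):
1. the largest size of bowl (if present) stands upright on the pad, within 20 mm of its centre, while the cap is pushed at least 6 mm down (horizontal distance between bowl1 and pad below 0.02 m and height (world z) of bowl1 below 0.012 m and angle between bowl1's own z axis and vertical below 0.03 rad and z of cap_top in the frame of bowl1 below 0.212 m), for 0.1 s.
2. the second largest size of bowl (if present) stands upright on the pad, within 20 mm of its centre, while the cap is pushed at least 6 mm down (horizontal distance between bowl2 and pad below 0.02 m and height (world z) of bowl2 below 0.012 m and angle between bowl2's own z axis and vertical below 0.03 rad and z of cap_top in the frame of bowl2 below 0.212 m), for 0.1 s.
3. the third largest size of bowl (if present) stands upright on the pad, within 20 mm of its centre, while the cap is pushed at least 6 mm down (horizontal distance between bowl3 and pad below 0.02 m and height (world z) of bowl3 below 0.012 m and angle between bowl3's own z axis and vertical below 0.03 rad and z of cap_top in the frame of bowl3 below 0.212 m), for 0.1 s.
4. the smallest size of bowl (if present) stands upright on the pad, within 20 mm of its centre, while the cap is pushed at least 6 mm down (horizontal distance between bowl4 and pad below 0.02 m and height (world z) of bowl4 below 0.012 m and angle between bowl4's own z axis and vertical below 0.03 rad and z of cap_top in the frame of bowl4 below 0.212 m), for 0.1 s.
At the end, for the whole second after the job is handed in: All bowls present stand upright and still in one stack on the tray, within 50 mm of its middle, each seated in the next larger one present and centred on it to 15 mm; the cap is up again (within 2 mm) (value of joint cap below 0.002 m and horizontal distance between each of bowl1, bowl2, bowl3, bowl4 and tray below 0.05 m and angle between each of bowl1, bowl2, bowl3, bowl4's own z axis and vertical below 0.06 rad and linear speed of each of bowl1, bowl2, bowl3, bowl4 below 0.02 m/s and horizontal distance between bowl1 and bowl2 below 0.015 m and z of bowl2 in the frame of bowl1 between 0.014 and 0.026 m and horizontal distance between each of bowl1, bowl2 and bowl3 below 0.015 m and z of bowl3 in the frame of bowl1 between 0.014 and 0.046 m and horizontal distance between each of bowl1, bowl2, bowl3 and bowl4 below 0.015 m and z of bowl4 in the frame of bowl1 between 0.014 and 0.066 m and z of bowl3 in the frame of bowl2 between 0.014 and 0.026 m and z of bowl4 in the frame of bowl2 between 0.014 and 0.046 m and z of bowl4 in the frame of bowl3 between 0.014 and 0.026 m); the robot touches nothing.
It fails at once if the tape roll is moved more than 60 mm (distance of tape_roll from where it was at the start of the episode above 0.06 m).
It fails at once if the carton is moved more than 60 mm (distance of carton from where it was at the start of the episode above 0.06 m).
Of bowl1, bowl2, bowl3, bowl4 only 2 to 3 are there at a start; the rules pass over those that are not, and their reading is None.
At some moment in a run one of bowl1, bowl2, bowl3, bowl4 may be knocked a few centimetres aside while the robot is not near it.
Once in a run the grip may slacken for a moment while it holds something.
It also fails if it takes over 210 s, if anything falls off the work surface, if the arm or the gripper's body presses on something with over 40 N, if the wrist force passes 120 N, or if a joint passes its speed limit or range.

## Working session

There is one attempt and no reset: what is moved stays moved. The work goes in short steps, Python scripts to look and compute and a shell command to move; the robot and the scene stay as the last step left them, time stands still between calls to the robot, and variables do not carry over. Pictures are saved under pics/ and viewed, at most 14 in all, crops included, and the job is handed in when it is done.

```bash
ls; mkdir -p pics
cat > h.py <<'E'
import numpy as np, cv2
from scipy.spatial.transform import Rotation as R
from plant import get_state, read_camera, ctrl
def cloud(c):
    h,w=c["range_z"].shape; f=h/2/np.tan(np.radians(c["vfov"])/2)
    v,u=np.mgrid[:h,:w]; z=c["range_z"]
    p=np.dstack([(u-c["cx"])/f*z,(v-c["cy"])/f*z,z])
    P=p@R.from_quat(c["orientation"]).as_matrix().T+np.array(c["origin"])
    P[z==0]=np.nan
    return P
E
python3 - <<'E'
from h import *
s=get_state();print(s)
for n in("top","side"):
    c=read_camera(n);cv2.imwrite(f"pics/{n}0.png",c["frame"]);np.save(n+"0.npy",cloud(c));print(n,c["origin"],c["orientation"],c["vfov"],c["cx"],c["cy"],(c["range_z"]==0).mean())
E
```

```text
pics
{'time': 0.0, 'qpos': array([-1.38196814e+00,  2.87200392e-01,  1.57820221e+00,  1.53894083e-05,
        1.27863826e+00, -1.49971656e-01]), 'dq': array([ 6.57506956e-05,  1.11001694e-04, -7.57390305e-04, -9.70684584e-04,
        4.24529932e-04,  9.54075790e-05]), 'joint_efforts': array([-3.44250575e-04, -4.05979729e+01, -2.92626804e+01, -1.46777616e-04,
        5.87197370e-03, -7.35774620e-06]), 'eef_pos': array([ 0.22426083, -0.63593915,  0.22991041]), 'tcp_rot': array([ 9.85685749e-01,  1.68588572e-01, -1.64161388e-05, -1.22401326e-03]), 'contact_force': array([ 0.20393407, -0.17852238, -1.17788783]), 'wrist_torque': array([ 0.01425881,  0.03316222, -0.01894695]), 'finger_force': 0.0, 'opening': 1.0009967040207055}
top [ 0.29493242 -0.01218343  1.50915132] [-0.69786868  0.70892035 -0.07258664  0.07171065] 46.21167601714296 313.51338005892313 234.79069119097207 0.0039680989583333335
side [0.16135064 1.29409724 0.97995867] [-0.13947134  0.86069437 -0.48452999  0.07059487] 43.0332498141962 320.3037360762018 245.75840762257292 0.12502278645833334
```

View pics/top0.png

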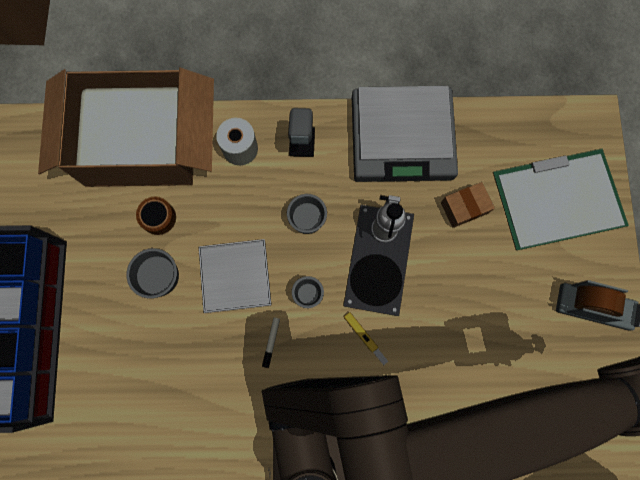

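View pics/side0.png

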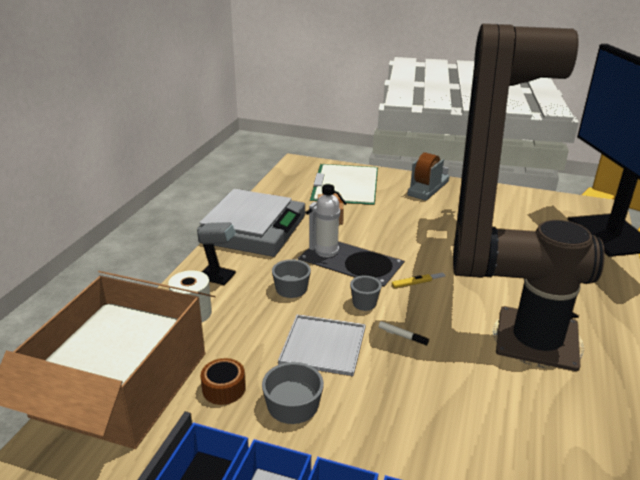

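The top view shows three bowls at about (153,272), (306,213) and (308,292). The tray is at (235,275), the pad at (376,280), the can at (391,215), the tape at (156,215) and the carton at (467,203). The side view agrees, and all the bowls are upright.

```bash
cat >> h.py <<'E'
def rim(P,x,y,r,h=0.064,tol=0.006):
    """centre, diameter of the ring of points near height h about (x,y)"""
    m=(np.hypot(P[...,0]-x,P[...,1]-y)<r)&(abs(P[...,2]-h)<tol)
    q=P[m]
    (c,rad)=cv2.minEnclosingCircle((q[:,:2]*1000).astype(np.float32))
    A=np.c_[2*q[:,:2],np.ones(len(q))]; s=np.linalg.lstsq(A,(q[:,:2]**2).sum(1),rcond=None)[0]
    return np.round(np.array(c),1),round(2*rad,1),np.round(s[:2]*1000,1),round(2000*np.sqrt(s[2]+s[0]**2+s[1]**2),1),len(q),round(float(np.median(q[:,2]))*1000,1)
E
python3 - <<'E'
from h import *
P=np.load("top0.npy");S=np.load("side0.npy")
for n,u,v in(("big",153,272),("mid",306,213),("small",308,292),("tray",235,275),("pad",376,280),("can",391,215),("tape",156,215),("carton",467,203)):
    print(n,np.round(P[v,u],4))
for n,u,v in(("big",153,272),("mid",306,213),("small",308,292)):
    x,y=P[v,u,:2]; print(n,rim(P,x,y,.09),rim(S,x,y,.09))
img=cv2.imread("pics/top0.png");
# tray
g=cv2.cvtColor(img,cv2.COLOR_BGR2HSV)
m=((g[...,1]<40)&(g[...,2]>110)).astype(np.uint8); m[:235]=0;m[315:]=0;m[:,:195]=0;m[:,275:]=0
c=max(cv2.findContours(m,0,1)[0],key=cv2.contourArea);r=cv2.minAreaRect(c);print(r,P[int(r[0][1]),int(r[0][0])])
print("traybox",[np.round(P[int(b),int(a)],3) for a,b in cv2.boxPoints(r)])
# pad
m=(g[...,2]<32).astype(np.uint8);m[:245]=0;m[312:]=0;m[:,:345]=0;m[:,410:]=0
c=max(cv2.findContours(m,0,1)[0],key=cv2.contourArea);e=cv2.fitEllipse(c);print("pad",e,P[int(round(e[0][1])),int(round(e[0][0]))])
q=P[(np.hypot(P[...,0]-.437,P[...,1]+.187)<.15)&(P[...,2]>.215)]
print("cap top",q.mean(0),np.ptp(q,axis=0),len(q))
x0,y0=P[215,391,:2]
for lo,hi in((.1,.15),(.15,.2),(.2,.24)):
  for K in(P,S):
    q=K[(np.hypot(K[...,0]-x0,K[...,1]-y0)<.09)&(K[...,2]>lo)&(K[...,2]<hi)];print(lo,len(q),np.nanmin(q,0),np.nanmax(q,0))
for K in (P,S):
  q=K[(abs(K[...,0]-.5)<.5)&(K[...,0]>.4)&(abs(K[...,1])<.75)&(K[...,2]>.05)]
  print(len(q))
# tall things
for n,u,v in(("lamp?",300,125),("scale",405,120),("scale disp",407,170)):print(n,P[v,u])
E
```

```text
big [0.5095 0.4142 0.0164]
mid [0.6648 0.003  0.0192]
small [0.4491 0.0005 0.0204]
tray [0.4999 0.1968 0.0023]
pad [ 0.4793 -0.1817  0.0112]
can [ 0.606  -0.1987  0.2239]
tape [0.6584 0.4036 0.0484]
carton [ 0.6748 -0.4257  0.0619]
big (array([501.5, 405.1]), 131.7, array([501.4, 404.6]), np.float64(122.5), 473, 63.6) (array([497.8, 407.3]), 135.7, array([497.1, 408.4]), np.float64(122.8), 662, 62.6)
mid (array([654.8,   1.2]), 108.8, array([654.2,   1.3]), np.float64(98.5), 361, 64.0) (array([649.9,   2.8]), 115.2, array([650.2,   4.2]), np.float64(99.1), 280, 62.1)
small (array([446.2,   2.1]), 83.0, array([445.8,   2. ]), np.float64(74.3), 288, 63.8) (array([442.3,   1.9]), 93.2, array([441.2,   5.5]), np.float64(75.3), 223, 62.5)
((233.92071533203125, 275.2865905761719), (65.92761993408203, 67.58409881591797), 83.6598129272461) [0.49974961 0.20193837 0.00437341]
traybox [array([0.581, 0.304, 0.001]), array([0.6  , 0.121, 0.004]), array([0.421, 0.1  , 0.002]), array([ 0.405,  0.281, -0.001])]
pad ((375.644775390625, 279.6344909667969), (50.90394592285156, 51.84290313720703), 128.5711669921875) [ 0.47934203 -0.18169774  0.01120114]
cap top [ 0.58491312 -0.2024691   0.21566796] [0.00255174 0.00218473 0.00044385] 2
0.1 168 [ 0.58285273 -0.24478306  0.10017952] [ 0.67791956 -0.17225927  0.14996037]
0.1 480 [ 0.57760997 -0.22768766  0.10003073] [ 0.67399959 -0.16647175  0.14992345]
0.15 477 [ 0.56023447 -0.24118519  0.1500256 ] [ 0.67507602 -0.17177651  0.19989435]
0.15 429 [ 0.55559699 -0.22984585  0.15002163] [ 0.67161026 -0.16903798  0.19763767]
0.2 254 [ 0.56992214 -0.22572335  0.20040648] [ 0.63617682 -0.18875668  0.23397013]
0.2 162 [ 0.56961572 -0.22230365  0.20001887] [ 0.63128542 -0.18492534  0.22778399]
35574
33844
lamp? [0.85485436 0.01362761 0.17547736]
scale [ 0.91039482 -0.27144068  0.0670161 ]
scale disp [ 0.76897966 -0.27070687  0.06217347]
```

```bash
python3 -m crank '[[[0,0,-40],8,0],[[0,0,-80],16,0],[[0,0,-80],19.4,0],[[0,0,-80],19.4,0]]' 60; python3 -c "
from h import *
s=get_state();print(R.from_quat(s['tcp_rot']).as_matrix().round(3),s['qpos'])"
```

```text
time: 0.5
eef_pos: [0.2245, -0.637, 0.3129]
tcp_rot: [1.0, 0.0, 0.0, 0.001]
contact_force: [-0.5, 0.5, -0.3]
opening: 0.998
finger_force: 0.0
[[ 1.     0.     0.001]
 [ 0.    -1.    -0.003]
 [ 0.001  0.003 -1.   ]] [-1.38197611e+00  2.38550972e-01  1.48692545e+00  1.44698049e-05
  1.41347554e+00  1.88448816e-01]
```

```bash
python3 -m crank '[[[325,-637,0],0,130],[[325,-637,0],0,130],[[325,-637,0],0,130],[[325,-637,0],0,130],[[325,-637,0],0,130],[[325,-637,0],0,130],[[325,-637,0],0,130],[[325,-637,0],0,130],[[325,-637,0],0,130],[[325,-637,0],0,130]]'
```

```text
time: 1.5
eef_pos: [0.4513, -0.1888, 0.3093]
tcp_rot: [1.0, 0.001, -0.001, -0.001]
contact_force: [1.4, 0.6, 0.8]
opening: 0.484
finger_force: 0.0
```

```bash
python3 -m crank '[[[150,-300,0],0,130],[[150,-300,0],0,130],[[150,-300,0],0,130],[[150,-300,0],0,130],[[150,-300,0],0,130],[[150,-300,0],0,130],[[150,-300,0],0,130]]'
```

```text
time: 2.2
eef_pos: [0.6012, 0.1118, 0.3087]
tcp_rot: [1.0, 0.002, -0.002, -0.0]
contact_force: [0.7, -0.4, 1.1]
opening: 0.492
finger_force: 0.0
```

```bash
python3 -m crank '[[[-101,-355,0],0,130],[[-101,-355,0],0,130],[[-101,-355,0],0,130],[[-101,-355,0],0,130],[[-101,-355,0],0,130],[[-101,-355,0],0,130],[[-101,-355,0],0,130],[[-101,-355,60],0,130],[[-101,-355,110],0,130],[[-101,-355,160],0,130]]'
cat > look.py <<'E'
from h import *
import sys
k=sys.argv[1]
s=get_state();print(s["time"],s["eef_pos"].round(4))
for n in("top","side"):
    c=read_camera(n);P=cloud(c);cv2.imwrite(f"pics/{n}{k}.png",c["frame"]);np.save(n+k+".npy",P)
    for a in sys.argv[2:]:
        x,y,r,h=map(float,a.split(","))
        try: print(n,a,*rim(P,x,y,r,h))
        except Exception as e: print(n,a,"none",e)
E
python3 look.py 1 .5,.406,.09,.064
```

```text
time: 3.2
eef_pos: [0.4986, 0.4642, 0.1601]
tcp_rot: [1.0, 0.002, -0.001, 0.001]
contact_force: [0.1, -0.2, -0.2]
opening: 0.492
finger_force: 0.0
3.2 [0.4986 0.4642 0.1601]
top .5,.406,.09,.064 [501.9 405.4] 131.8 [501.3 404.4] 122.2 465 63.5
side .5,.406,.09,.064 [495.  407.4] 136.6 [496.9 408.6] 122.7 599 62.6
```

```bash
python3 -m crank '[[[1,-1,50],0,130],[[1,-1,90],0,130],[[1,-1,112],0,130],[[1,-1,112],0,130],[[1,-1,112],0,255],[[1,-1,112],0,255],[[1,-1,112],0,255],[[1,-1,112],0,255],[[1,-1,112],0,255],[[1,-1,112],0,255]]' 60
```

```text
time: 4.3
eef_pos: [0.5037, 0.4659, 0.0555]
tcp_rot: [1.0, 0.001, 0.003, -0.001]
contact_force: [1.4, -0.9, 6.9]
opening: 0.083
finger_force: 55.9
```

```bash
python3 -m crank '[[[0,0,-10],0,255],[[0,0,-30],0,255],[[0,0,-60],0,255],[[0,0,-90],0,255],[[0,0,-90],0,255]]' ; python3 look.py 2; python3 -c "
import cv2
im=cv2.imread('pics/side2.png')[250:450,180:420];cv2.imwrite('pics/s2c.png',cv2.resize(im,None,fx=2.5,fy=2.5))"
```

```text
time: 4.8
eef_pos: [0.5035, 0.4664, 0.1474]
tcp_rot: [1.0, -0.0, 0.004, -0.003]
contact_force: [1.1, 0.6, -2.2]
opening: 0.073
finger_force: 62.3
4.8 [0.5035 0.4664 0.1474]
```

View pics/s2c.png

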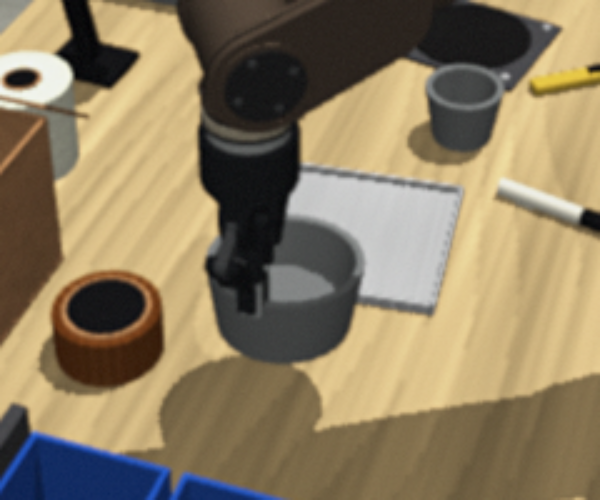

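```bash
cat > tilt.py <<'E'
from h import *
import sys
def tilt(k,rad,rtop):
    t=get_state()["eef_pos"]
    P=np.load(f"top{k}.npy")
    # upper surface points of wall: ring about expected centre
    c=t[:2]+[0,-rad]
    d=np.hypot(P[...,0]-c[0],P[...,1]-c[1])
    m=(d<rtop+.02)&(P[...,2]>t[2]-.02)&(P[...,2]<t[2]+.035)&(P[...,1]<t[1]-.03)
    q=P[m]
    for _ in range(4):   # keep upper surface near plane
        A=np.c_[q[:,:2]-c,np.ones(len(q))];s=np.linalg.lstsq(A,q[:,2],rcond=None)[0]
        r=q[:,2]-A@s; q=q[(r>-.004)&(r<.006)]
    print("rim plane slope x,y deg",np.degrees(np.arctan(s[:2])).round(1),"z at c",s[2].round(4),"rel tcp",(s[2]-t[2]).round(4),len(q))
    (cc,rr)=cv2.minEnclosingCircle((q[:,:2]*1000).astype(np.float32)); print("x range",q[:,0].min(),q[:,0].max(),"y min",q[:,1].min(),cc,2*rr, "tcp",t)
tilt(sys.argv[1],float(sys.argv[2]),float(sys.argv[3]))
E
python3 tilt.py 2 .061 .066
```

```text
rim plane slope x,y deg [-1.8  4.4] z at c 0.1463 rel tcp 0.0047 264
x range 0.43472282965263187 0.5640567181633838 y min 0.3403652561503644 (499.2544860839844, 402.6691589355469) 129.85862731933594 tcp [0.50099791 0.46467913 0.14157724]
```

The crop shows the bowl held by its left wall with a small tilt (about 4°). Next I carry it to the pad.

```bash
python3 -m crank '[[[-10,25,-30],0,255],[[-21,65,-30],0,255],[[-21,105,-30],0,255],[[-21,150,-30],0,255],[[-21,195,-30],0,255],[[-21,240,-30],0,255],[[-21,285,-30],0,255],[[-21,330,-30],0,255],[[-21,370,-30],0,255],[[-21,400,-30],0,255]]'
```

```text
time: 5.9
eef_pos: [0.4782, 0.0627, 0.1688]
tcp_rot: [1.0, -0.001, -0.003, -0.0]
contact_force: [0.2, 0.4, -2.5]
opening: 0.073
finger_force: 61.9
```

```bash
python3 -m crank '[[[0,40,0],0,255],[[0,80,0],0,255],[[0,120,0],0,255],[[0,155,0],0,255],[[0,180,0],0,255],[[0,190,0],0,255],[[0,190,30],0,255],[[0,190,60],0,255],[[0,190,60],0,255]]'; python3 look.py 3; python3 tilt.py 3 .061 .066
```

```text
time: 6.8
eef_pos: [0.4757, -0.1223, 0.1055]
tcp_rot: [1.0, -0.0, -0.006, -0.004]
contact_force: [-0.7, 0.3, -2.9]
opening: 0.071
finger_force: 61.6
6.8 [ 0.4757 -0.1223  0.1055]
rim plane slope x,y deg [-0.1  8.4] z at c 0.1045 rel tcp -0.0059 177
x range 0.4075080948665831 0.5160800898811908 y min -0.24604067429386733 (461.7940673828125, -202.6470947265625) 121.07310485839844 tcp [ 0.47942888 -0.12418106  0.11042207]
```

```bash
python3 -m crank '[[[2,5,12],0,255],[[2,5,20],0,255],[[2,5,24],0,255],[[2,5,24],0,255],[[2,5,28],0,255],[[2,5,28],0,255]]'
```

```text
time: 7.5
eef_pos: [0.4824, -0.1302, 0.0836]
tcp_rot: [1.0, 0.0, -0.0, -0.0]
contact_force: [-0.8, -1.1, -2.2]
opening: 0.069
finger_force: 62.0
```

```bash
python3 -m crank '[[[0,0,4],0,255],[[0,0,7],0,255],[[0,0,10],0,255],[[0,0,10],0,255]]'
```

```text
time: 7.9
eef_pos: [0.4826, -0.1303, 0.0737]
tcp_rot: [1.0, 0.0, 0.0, 0.0]
contact_force: [0.3, 0.1, -0.2]
opening: 0.074
finger_force: 63.8
```

```bash
python3 -m crank '[[[0,0,4],0,255],[[0,0,4],0,255],[[0,0,4],0,150],[[0,0,4],0,130],[[0,0,4],0,130],[[0,0,4],0,130],[[0,0,-40],0,130],[[0,0,-90],0,130]]'; python3 look.py 4 .479,-.182,.085,.072
```

```text
time: 8.7
eef_pos: [0.4806, -0.1296, 0.1622]
tcp_rot: [1.0, -0.0, -0.003, -0.001]
contact_force: [1.1, -0.1, -0.0]
opening: 0.488
finger_force: 0.0
8.7 [ 0.4806 -0.1296  0.1622]
top .479,-.182,.085,.072 [ 465.1 -218.4] 111.5 [ 478.6 -191.1] 116.4 164 71.9
side .479,-.182,.085,.072 [ 477.8 -184.5] 144.4 [ 475.4 -184.4] 123.0 296 69.9
```

```bash
python3 -m crank '[[[0,0,-50],0,255],[[0,0,-100],0,255],[[20,10,-125],0,255],[[60,30,-125],0,255],[[100,55,-125],0,255],[[134,76,-125],0,255],[[134,76,-125],0,255],[[134,76,-125],0,255]]'; python3 look.py 5 .479,-.182,.085,.072
```

```text
time: 9.6
eef_pos: [0.6166, -0.2066, 0.287]
tcp_rot: [1.0, -0.0, -0.001, -0.001]
contact_force: [0.6, 0.1, 0.5]
opening: 0.002
finger_force: 0.0
9.6 [ 0.6166 -0.2066  0.287 ]
top .479,-.182,.085,.072 [ 460.9 -233.4] 85.3 [ 474.5 -201.4] 96.8 102 71.9
side .479,-.182,.085,.072 [ 478.7 -185.1] 140.8 [ 475.4 -184.4] 122.6 287 70.2
```

View pics/side5.png

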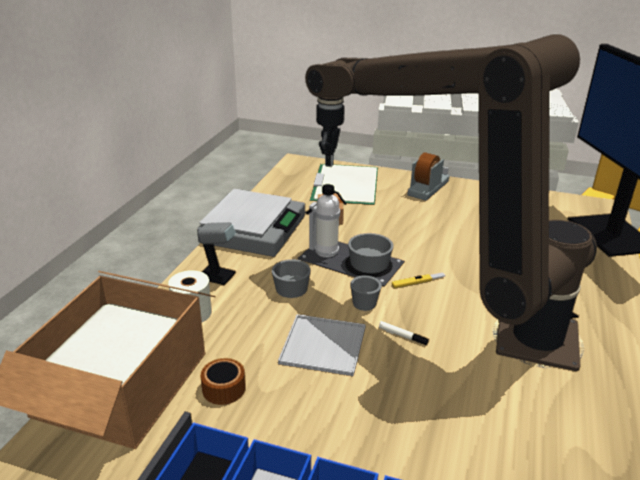

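Bowl 1 stands flat on the pad at (370,252). The shut fingers at (329,160) are right above the cap at (329,190).

```bash
python3 -m crank '[[[0,0,40],0,255],[[0,0,58],0,255],[[0,0,58],0,255],[[0,0,62],0,255],[[0,0,62],0,255]]'
```

```text
time: 10.2
eef_pos: [0.6168, -0.2062, 0.2286]
tcp_rot: [1.0, 0.0, 0.001, 0.001]
contact_force: [-0.1, -0.2, 1.0]
opening: 0.006
finger_force: 0.0
```

```bash
python3 -m crank '[[[0,0,3],0,255],[[0,0,6],0,255],[[0,0,8],0,255],[[0,0,8],0,255]]'
```

```text
time: 10.6
eef_pos: [0.6173, -0.2066, 0.2206]
tcp_rot: [1.0, 0.0, 0.001, 0.001]
contact_force: [-1.6, 0.3, 6.0]
opening: 0.001
finger_force: 3.0
```

Force 6 N is about 5 mm of travel, so I go a little further.

```bash
python3 -m crank '[[[0,0,2],0,255],[[0,0,4],0,255],[[0,0,4],0,255],[[0,0,4],0,255],[[0,0,4],0,255]]'
```

```text
time: 11.1
eef_pos: [0.6173, -0.2066, 0.2174]
tcp_rot: [1.0, 0.0, 0.001, 0.001]
contact_force: [-2.0, 1.5, 7.6]
opening: 0.004
finger_force: 3.6
```

```bash
python3 -m crank '[[[0,0,1],0,255],[[0,0,1],0,255],[[0,0,1],0,255],[[0,0,-30],0,255],[[0,0,-70],0,255],[[-40,-25,-70],0,130],[[-80,-50,-70],0,130],[[-120,-72,-70],0,130],[[-139,-84,-70],0,130],[[-139,-84,-70],0,130]]'; python3 look.py 6 .479,-.182,.085,.072 .652,.002,.08,.064 .444,.003,.06,.064
```

```text
time: 12.1
eef_pos: [0.4758, -0.1209, 0.2848]
tcp_rot: [1.0, 0.001, 0.0, 0.0]
contact_force: [0.2, 0.1, -0.5]
opening: 0.49
finger_force: 0.0
12.1 [ 0.4758 -0.1209  0.2848]
top .479,-.182,.085,.072 [ 480.3 -188.4] 130.3 [ 480.1 -188.2] 122.0 159 71.9
top .652,.002,.08,.064 [654.9   1.7] 108.1 [654.1   1.3] 98.4 352 63.9
top .444,.003,.06,.064 [446.    2.4] 82.9 [445.7   2.2] 74.4 238 63.6
side .479,-.182,.085,.072 [ 477.2 -185.5] 140.8 [ 475.5 -184.3] 123.2 290 70.2
side .652,.002,.08,.064 [650.1   3.5] 113.6 [649.9   4.6] 99.2 281 62.4
side .444,.003,.06,.064 [440.3   3.8] 92.3 [441.3   5.2] 75.5 221 62.2
```

```bash
python3 -m crank '[[[1,3,50],0,130],[[1,3,100],0,130],[[1,3,150],0,130],[[1,3,200],0,130],[[1,3,232],0,130],[[1,3,232],0,130],[[1,3,232],0,130]]' ; python3 -m crank '[[[0,0,0],0,255],[[0,0,0],0,255],[[0,0,0],0,255],[[0,0,0],0,255],[[0,0,0],0,255]]' 80
```

```text
time: 12.9
eef_pos: [0.4794, -0.126, 0.0528]
tcp_rot: [1.0, -0.0, -0.0, -0.0]
contact_force: [0.1, -0.4, 0.7]
opening: 0.491
finger_force: 0.0
time: 13.4
eef_pos: [0.4822, -0.1278, 0.0569]
tcp_rot: [1.0, 0.002, 0.004, 0.004]
contact_force: [1.5, -1.1, 7.6]
opening: 0.084
finger_force: 76.5
```

```bash
python3 -m crank '[[[0,0,-30],0,255],[[0,0,-70],0,255],[[0,-10,-115],0,255],[[6,-50,-115],0,255],[[12,-95,-115],0,255],[[20,-140,-115],0,255],[[20,-185,-115],0,255],[[20,-230,-115],0,255],[[20,-275,-115],0,255],[[20,-315,-115],0,255]]'
```

```text
time: 14.4
eef_pos: [0.4979, 0.192, 0.1686]
tcp_rot: [1.0, 0.0, 0.001, -0.0]
contact_force: [1.1, -0.6, -2.2]
opening: 0.065
finger_force: 83.9
```

```bash
python3 -m crank '[[[0,-30,0],0,255],[[0,-55,0],0,255],[[0,-67,0],0,255],[[0,-67,30],0,255],[[0,-67,60],0,255],[[0,-67,60],0,255]]'; python3 look.py 7; python3 tilt.py 7 .061 .066
```

```text
time: 15.0
eef_pos: [0.4948, 0.2552, 0.1033]
tcp_rot: [1.0, -0.0, -0.005, 0.002]
contact_force: [-1.4, 0.1, -2.8]
opening: 0.067
finger_force: 83.9
15.0 [0.4948 0.2552 0.1033]
rim plane slope x,y deg [-1.7  7.5] z at c 0.1091 rel tcp 0.0012 266
x range 0.425217706457167 0.5550899442549047 y min 0.13010402717738398 (490.5244445800781, 193.88626098632812) 130.9885711669922 tcp [0.49825729 0.25614079 0.10787039]
```

```bash
python3 -m crank '[[[8,0,15],0,255],[[8,0,28],0,255],[[8,0,34],0,255],[[8,0,34],0,255],[[8,0,38],0,255],[[8,0,38],0,255]]'
```

```text
time: 15.7
eef_pos: [0.5064, 0.2567, 0.0699]
tcp_rot: [1.0, 0.0, 0.0, -0.0]
contact_force: [0.3, 0.5, -2.2]
opening: 0.064
finger_force: 83.8
```

```bash
python3 -m crank '[[[0,0,4],0,255],[[0,0,6],0,255],[[0,0,6],0,255]]';python3 -m crank '[[[0,0,2],0,255],[[0,0,4],0,255],[[0,0,4],0,255]]'
```

```text
time: 16.0
eef_pos: [0.5076, 0.2578, 0.0656]
tcp_rot: [1.0, -0.0, 0.001, -0.001]
contact_force: [-1.1, 2.9, 4.6]
opening: 0.062
finger_force: 86.4
time: 16.3
eef_pos: [0.5084, 0.2588, 0.0631]
tcp_rot: [1.0, -0.0, 0.002, -0.002]
contact_force: [-2.0, 6.1, 9.7]
opening: 0.066
finger_force: 90.3
```

Seated. I release, rise, and head for bowl 2.

```bash
python3 -m crank '[[[0,0,0],0,150],[[0,0,0],0,130],[[0,0,0],0,130],[[0,0,0],0,130],[[0,0,-40],0,130],[[0,0,-80],0,130],[[30,40,-100],0,130],[[80,90,-100],0,130],[[120,140,-100],0,130],[[145,190,-100],0,130]]'; python3 look.py 8 .5,.2,.085,.068 .652,.002,.08,.064 .444,.003,.06,.064
```

```text
time: 17.3
eef_pos: [0.6297, 0.102, 0.16]
tcp_rot: [1.0, 0.0, 0.0, 0.0]
contact_force: [0.1, 0.2, -0.7]
opening: 0.49
finger_force: 0.0
17.3 [0.6297 0.102  0.16  ]
top .5,.2,.085,.068 [508.  230.7] 116.7 [503.8 205.8] 118.7 182 67.7
top .652,.002,.08,.064 [660.1  27. ] 107.8 [659.6  26.4] 98.5 272 63.6
top .444,.003,.06,.064 [446.   2.] 82.9 [445.7   2.1] 74.6 287 63.7
side .5,.2,.085,.068 [498.3 206.5] 140.1 [499.  207.4] 122.8 492 66.3
side .652,.002,.08,.064 [652.6  24.6] 117.3 [655.   29.7] 98.7 264 62.3
side .444,.003,.06,.064 [440.6   4.2] 89.6 [441.3   5.7] 75.5 229 62.2
```

Bowl 2 was knocked to (0.657, 0.028), so I am re-aiming.

```bash
python3 -m crank '[[[5,-8,0],0,130],[[5,-8,0],0,130],[[5,-8,0],0,130]]'; python3 look.py 9 .657,.028,.075,.064
```

```text
time: 17.7
eef_pos: [0.6326, 0.1132, 0.1593]
tcp_rot: [1.0, 0.001, -0.0, -0.0]
contact_force: [-0.4, 0.1, -0.1]
opening: 0.492
finger_force: 0.0
17.7 [0.6326 0.1132 0.1593]
top .657,.028,.075,.064 [660.5  26.9] 107.9 [659.5  26.3] 98.5 296 63.6
side .657,.028,.075,.064 [654.7  27.9] 114.6 [654.9  29.9] 99.0 257 61.9
```

```bash
python3 -m crank '[[[24,36,0],0,130],[[24,36,0],0,130],[[24,36,40],0,130],[[24,36,80],0,130],[[24,36,112],0,130],[[24,36,112],0,130],[[24,36,112],0,130]]'; python3 -m crank '[[[0,0,0],0,255],[[0,0,0],0,255],[[0,0,0],0,255],[[0,0,0],0,255],[[0,0,0],0,255]]' 80
```

```text
time: 18.5
eef_pos: [0.657, 0.0762, 0.0478]
tcp_rot: [1.0, 0.0, -0.001, -0.0]
contact_force: [0.9, 0.4, 0.9]
opening: 0.488
finger_force: 0.0
time: 19.0
eef_pos: [0.6596, 0.0749, 0.0517]
tcp_rot: [1.0, 0.0, 0.003, 0.001]
contact_force: [-0.5, 0.2, 7.8]
opening: 0.069
finger_force: 77.9
```

```bash
python3 -m crank '[[[0,0,-40],0,255],[[-10,0,-80],0,255],[[-50,15,-100],0,255],[[-90,40,-100],0,255],[[-130,65,-100],0,255],[[-165,95,-100],0,255],[[-178,130,-100],0,255],[[-178,170,-100],0,255],[[-178,200,-100],0,255],[[-178,213,-100],0,255]]'; python3 -m crank '[[[0,0,0],0,255],[[0,0,40],0,255],[[0,0,40],0,255]]'; python3 look.py 10; python3 tilt.py 10 .049 .054
```

```text
time: 20.0
eef_pos: [0.4796, -0.14, 0.149]
tcp_rot: [1.0, -0.001, 0.001, 0.001]
contact_force: [0.4, -0.7, -1.3]
opening: 0.063
finger_force: 80.5
time: 20.3
eef_pos: [0.4759, -0.1345, 0.1032]
tcp_rot: [1.0, 0.0, -0.005, -0.003]
contact_force: [-1.7, -0.0, -2.7]
opening: 0.061
finger_force: 80.4
20.3 [ 0.4759 -0.1345  0.1032]
rim plane slope x,y deg [-5.  -6.5] z at c 0.0964 rel tcp -0.0105 89
x range 0.4296423354858767 0.49269407540573973 y min -0.23497141111804987 (461.168212890625, -220.0626678466797) 68.219482421875 tcp [ 0.47866108 -0.13593634  0.10697894]
```

```bash
python3 -m crank '[[[1,4,15],0,255],[[1,4,28],0,255],[[1,4,32],0,255],[[1,4,32],0,255]]'; python3 -m crank '[[[0,0,3],0,255],[[0,0,5],0,255],[[0,0,5],0,255]]'
```

```text
time: 20.8
eef_pos: [0.4801, -0.1409, 0.0754]
tcp_rot: [1.0, 0.0, -0.001, -0.0]
contact_force: [-0.2, -0.5, -1.9]
opening: 0.062
finger_force: 80.5
time: 21.1
eef_pos: [0.4806, -0.1416, 0.0709]
tcp_rot: [1.0, 0.0, 0.0, 0.0]
contact_force: [0.7, 0.9, -1.3]
opening: 0.061
finger_force: 80.6
```

```bash
python3 -m crank '[[[0,0,3],0,255],[[0,0,4],0,255],[[0,0,4],0,255]]'
```

```text
time: 21.4
eef_pos: [0.4814, -0.1412, 0.0681]
tcp_rot: [1.0, -0.0, 0.001, -0.0]
contact_force: [-1.5, 4.3, 6.6]
opening: 0.062
finger_force: 82.9
```

```bash
python3 -m crank '[[[0,0,0],0,150],[[0,0,0],0,130],[[0,0,0],0,130],[[0,0,0],0,130],[[0,0,-40],0,130],[[0,0,-90],0,130],[[0,0,-140],0,255],[[0,0,-190],0,255],[[0,0,-220],0,255],[[0,0,-220],0,255]]'; python3 -m crank '[[[40,20,0],0,255],[[80,40,0],0,255],[[120,60,0],0,255],[[136,65,0],0,255],[[136,65,0],0,255],[[136,65,0],0,255]]'; python3 look.py 11 .479,-.182,.075,.072
```

```text
time: 22.4
eef_pos: [0.4828, -0.1429, 0.2933]
tcp_rot: [1.0, 0.0, 0.005, 0.003]
contact_force: [-0.1, 0.0, 0.5]
opening: -0.0
finger_force: 0.0
time: 23.0
eef_pos: [0.6157, -0.2062, 0.2848]
tcp_rot: [1.0, 0.0, -0.002, -0.001]
contact_force: [-0.6, -0.4, -0.1]
opening: 0.003
finger_force: 0.0
23.0 [ 0.6157 -0.2062  0.2848]
top .479,-.182,.075,.072 [ 463.2 -233.4] 0.0 [120.  -60.5] 768.5 1 72.4
side .479,-.182,.075,.072 [ 478.4 -180.2] 115.6 [ 477.2 -180. ] 99.0 236 70.2
```

```bash
python3 -m crank '[[[1,0,40],0,255],[[1,0,56],0,255],[[1,0,60],0,255],[[1,0,64],0,255],[[1,0,64],0,255]]'; python3 -m crank '[[[0,0,2],0,255],[[0,0,4],0,255],[[0,0,4],0,255],[[0,0,4],0,255]]'
```

```text
time: 23.6
eef_pos: [0.6174, -0.2064, 0.2244]
tcp_rot: [1.0, 0.0, 0.0, 0.0]
contact_force: [-2.4, 1.8, 5.2]
opening: 0.002
finger_force: 2.2
time: 24.0
eef_pos: [0.618, -0.2067, 0.2211]
tcp_rot: [1.0, 0.0, 0.001, 0.001]
contact_force: [-2.5, 1.7, 6.8]
opening: 0.001
finger_force: 2.9
```

```bash
python3 -m crank '[[[0,0,2],0,255],[[0,0,4],0,255],[[0,0,4],0,255],[[0,0,4],0,255],[[0,0,4],0,255]]'; python3 -m crank '[[[0,0,1],0,255],[[0,0,1],0,255]]'
```

```text
time: 24.5
eef_pos: [0.6181, -0.2067, 0.2177]
tcp_rot: [1.0, 0.0, 0.001, 0.001]
contact_force: [-3.6, 2.2, 6.9]
opening: 0.001
finger_force: 3.6
time: 24.7
eef_pos: [0.6181, -0.2068, 0.2167]
tcp_rot: [1.0, 0.0, 0.001, 0.001]
contact_force: [-4.9, 2.3, 6.5]
opening: 0.006
finger_force: 3.8
```

```bash
python3 -m crank '[[[0,0,0],0,255],[[0,0,-30],0,255],[[0,0,-70],0,255],[[-40,-25,-70],0,130],[[-80,-45,-70],0,130],[[-120,-65,-70],0,130],[[-139,-74,-70],0,130],[[-139,-74,-70],0,130]]'; python3 look.py 12 .479,-.182,.075,.072 .444,.003,.06,.064 .5,.205,.085,.068; python3 -c "
import cv2;cv2.imwrite('pics/s12c.png',cv2.imread('pics/side12.png')[150:400,200:520])"
```

```text
time: 25.5
eef_pos: [0.4774, -0.1317, 0.2845]
tcp_rot: [1.0, 0.0, 0.001, 0.001]
contact_force: [0.1, -0.0, -0.4]
opening: 0.488
finger_force: 0.0
25.5 [ 0.4774 -0.1317  0.2845]
top .479,-.182,.075,.072 [ 491.5 -135. ] 13.4 [ 491.6 -135.8] 9.1 17 70.9
top .444,.003,.06,.064 [446.2   2. ] 82.9 [445.7   2. ] 74.5 274 63.8
top .5,.205,.085,.068 [503.5 203.8] 131.3 [503.1 203.6] 122.2 460 67.6
side .479,-.182,.075,.072 [ 481.1 -181. ] 115.6 [ 477.4 -180.2] 99.2 246 69.9
side .444,.003,.06,.064 [442.2   4. ] 86.6 [441.3   5.3] 75.6 223 62.1
side .5,.205,.085,.068 [499.  205.6] 137.3 [498.7 207.2] 122.7 476 66.5
```

View pics/s12c.png

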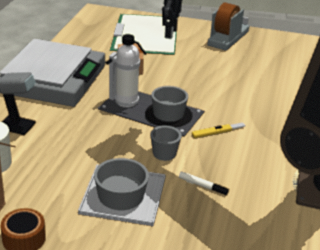

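Bowl 2 stands on the pad (crop 170,105) and bowl 1 sits in the tray (crop 122,180). Next I pick bowl 2 up again.

```bash
python3 -m crank '[[[0,0,50],0,130],[[0,0,100],0,130],[[0,0,150],0,130],[[0,0,200],0,130],[[0,0,230],0,130],[[0,0,230],0,130],[[0,0,230],0,130]]'; python3 -m crank '[[[0,0,0],0,255],[[0,0,0],0,255],[[0,0,0],0,255],[[0,0,0],0,255],[[0,0,0],0,255]]' 80
```

```text
time: 26.3
eef_pos: [0.4796, -0.1333, 0.0539]
tcp_rot: [1.0, -0.0, 0.0, 0.0]
contact_force: [0.9, -0.5, 0.2]
opening: 0.489
finger_force: 0.0
time: 26.8
eef_pos: [0.4811, -0.1348, 0.0574]
tcp_rot: [1.0, 0.001, 0.003, 0.003]
contact_force: [-1.3, -1.2, 7.8]
opening: 0.071
finger_force: 77.5
```

```bash
python3 -m crank '[[[0,0,-40],0,255],[[0,0,-80],0,255],[[0,-10,-125],0,255],[[6,-50,-125],0,255],[[12,-95,-125],0,255],[[22,-140,-125],0,255],[[22,-185,-125],0,255],[[22,-230,-125],0,255],[[22,-275,-125],0,255],[[22,-315,-125],0,255]]'; python3 -m crank '[[[0,-30,0],0,255],[[0,-55,0],0,255],[[0,-68,0],0,255],[[0,-68,0],0,255],[[0,-68,20],0,255],[[0,-68,20],0,255]]'; python3 look.py 13; python3 tilt.py 13 .049 .054
```

```text
time: 27.8
eef_pos: [0.5001, 0.1848, 0.1798]
tcp_rot: [1.0, 0.0, 0.001, -0.0]
contact_force: [1.0, -0.3, -1.5]
opening: 0.063
finger_force: 79.7
time: 28.4
eef_pos: [0.4987, 0.2489, 0.1563]
tcp_rot: [1.0, -0.0, -0.002, 0.001]
contact_force: [-0.5, -0.2, -2.4]
opening: 0.063
finger_force: 79.7
28.4 [0.4987 0.2489 0.1563]
rim plane slope x,y deg [-2.2  5.9] z at c 0.1614 rel tcp 0.0029 212
x range 0.44662068589389103 0.5531088805278979 y min 0.14876799393652893 (500.09625244140625, 199.63819885253906) 107.32957458496094 tcp [0.50012085 0.249309   0.1584346 ]
```

```bash
python3 -m crank '[[[3,2,20],0,255],[[3,2,40],0,255],[[3,2,55],0,255],[[3,2,60],0,255],[[3,2,60],0,255]]'; python3 -m crank '[[[0,0,4],0,255],[[0,0,7],0,255],[[0,0,7],0,255]]'
```

```text
time: 29.0
eef_pos: [0.5031, 0.2481, 0.0983]
tcp_rot: [1.0, -0.0, -0.001, 0.0]
contact_force: [0.5, 0.3, -1.7]
opening: 0.065
finger_force: 79.7
time: 29.3
eef_pos: [0.5034, 0.2485, 0.0918]
tcp_rot: [1.0, 0.0, 0.0, -0.0]
contact_force: [-0.2, -0.2, -1.3]
opening: 0.065
finger_force: 79.8
```

```bash
python3 -m crank '[[[0,0,2],0,255],[[0,0,4],0,255],[[0,0,4],0,255]]'; python3 -m crank '[[[0,0,2],0,255],[[0,0,2],0,255]]'
```

```text
time: 29.6
eef_pos: [0.5031, 0.2484, 0.0874]
tcp_rot: [1.0, 0.0, -0.0, 0.0]
contact_force: [0.4, -0.6, -1.6]
opening: 0.063
finger_force: 79.8
time: 29.8
eef_pos: [0.5036, 0.2487, 0.086]
tcp_rot: [1.0, 0.0, 0.0, -0.0]
contact_force: [-0.5, 1.1, -0.6]
opening: 0.067
finger_force: 80.1
```

```bash
python3 -m crank '[[[0,0,2],0,255],[[0,0,2],0,255],[[0,0,2],0,150],[[0,0,2],0,130],[[0,0,2],0,130],[[0,0,2],0,130],[[0,0,-40],0,130],[[0,0,-80],0,130]]'; python3 -m crank '[[[-10,40,0],0,150],[[-30,85,0],0,150],[[-59,130,0],0,150],[[-59,175,0],0,150],[[-59,207,0],0,150],[[-59,207,0],0,150],[[-59,207,0],0,150]]'; python3 look.py 14 .502,.204,.085,.068 .502,.204,.065,.088 .444,.003,.06,.064
```

```text
time: 30.6
eef_pos: [0.5021, 0.2479, 0.1648]
tcp_rot: [1.0, 0.0, -0.002, 0.001]
contact_force: [0.7, 0.2, 0.2]
opening: 0.492
finger_force: 0.0
time: 31.3
eef_pos: [0.4443, 0.0409, 0.1657]
tcp_rot: [1.0, -0.001, 0.0, -0.0]
contact_force: [-0.4, 0.3, 0.6]
opening: 0.412
finger_force: 0.0
31.3 [0.4443 0.0409 0.1657]
top .502,.204,.085,.068 [503.7 203.7] 132.2 [501.8 202. ] 117.5 460 67.7
top .502,.204,.065,.088 [505.3 209. ] 107.5 [504.8 208.5] 98.5 394 87.4
top .444,.003,.06,.064 [445.4   1.4] 81.2 [445.1   1.1] 73.6 120 64.3
side .502,.204,.085,.068 [498.  207.4] 133.0 [496.3 214.5] 105.9 592 67.2
side .502,.204,.065,.088 [503.5 210.2] 116.0 [500.3 212.2] 99.1 401 86.3
side .444,.003,.06,.064 [443.4   5.8] 91.1 [441.1   5.4] 75.4 229 62.2
```

Bowl 2 is seated (rim at 87.5 mm, offset about 5 mm). Bowl 3 is next.

```bash
python3 -m crank '[[[0,0,50],0,150],[[0,0,95],0,150],[[0,0,118],0,150],[[0,0,118],0,150],[[0,0,118],0,150]]'; python3 -m crank '[[[0,0,0],0,255],[[0,0,0],0,255],[[0,0,0],0,255],[[0,0,0],0,255],[[0,0,0],0,255]]' 80
```

```text
time: 31.9
eef_pos: [0.4447, 0.0423, 0.0479]
tcp_rot: [1.0, 0.001, -0.0, -0.0]
contact_force: [-0.2, 0.5, -0.2]
opening: 0.411
finger_force: 0.0
time: 32.4
eef_pos: [0.4468, 0.0407, 0.0505]
tcp_rot: [1.0, 0.001, 0.003, 0.001]
contact_force: [-0.4, -1.2, 5.7]
opening: 0.078
finger_force: 73.3
```

```bash
python3 -m crank '[[[0,0,-40],0,255],[[0,0,-80],0,255],[[10,30,-90],0,255],[[20,75,-90],0,255],[[30,115,-90],0,255],[[35,155,-90],0,255],[[35,180,-90],0,255],[[35,192,-90],0,255],[[35,192,-90],0,255],[[35,192,-60],0,255]]'; python3 -m crank '[[[0,0,12],0,255],[[0,0,25],0,255],[[0,0,32],0,255],[[0,0,32],0,255]]'; python3 look.py 15; python3 tilt.py 15 .038 .042
```

```text
time: 33.4
eef_pos: [0.4828, -0.1516, 0.112]
tcp_rot: [1.0, 0.0, 0.005, 0.002]
contact_force: [0.3, -0.6, -0.8]
opening: 0.07
finger_force: 78.5
time: 33.8
eef_pos: [0.4788, -0.1496, 0.0746]
tcp_rot: [1.0, 0.0, -0.001, -0.001]
contact_force: [-0.6, -0.1, -1.1]
opening: 0.07
finger_force: 78.4
33.8 [ 0.4788 -0.1496  0.0746]
rim plane slope x,y deg [0. 0.] z at c 0.0 rel tcp -0.0761 0Traceback (most recent call last):
  File "tilt.py", line 16, in <module>
    tilt(sys.argv[1],float(sys.argv[2]),float(sys.argv[3]))
    ~~~~^^^^^^^^^^^^^^^^^^^^^^^^^^^^^^^^^^^^^^^^^^^^^^^^^^^
  File "tilt.py", line 15, in tilt
    (cc,rr)=cv2.minEnclosingCircle((q[:,:2]*1000).astype(np.float32)); print("x range",q[:,0].min(),q[:,0].max(),"y min",q[:,1].min(),cc,2*rr, "tcp",t)
                                                                                       ~~~~~~~~~~^^
    return umr_minimum(a, axis, None, out, keepdims, initial, where)
ValueError: zero-size array to reduction operation minimum which has no identity
```

Top view occluded, so I feel for contact.

```bash
python3 -m crank '[[[0,0,4],0,255],[[0,0,7],0,255],[[0,0,7],0,255]]'; python3 -m crank '[[[0,0,3],0,255],[[0,0,3],0,255]]'
```

```text
time: 34.2
eef_pos: [0.4793, -0.1505, 0.0685]
tcp_rot: [1.0, 0.0, -0.0, -0.0]
contact_force: [-0.1, 0.1, -0.7]
opening: 0.071
finger_force: 78.4
time: 34.4
eef_pos: [0.48, -0.1504, 0.0665]
tcp_rot: [1.0, -0.0, 0.0, -0.0]
contact_force: [-0.5, 2.7, 4.6]
opening: 0.072
finger_force: 79.7
```

```bash
python3 -m crank '[[[0,0,1],0,180],[[0,0,1],0,150],[[0,0,1],0,150],[[0,0,1],0,150],[[0,0,-40],0,150],[[0,0,-90],0,150],[[0,0,-140],0,255],[[0,0,-190],0,255],[[0,0,-220],0,255],[[0,0,-220],0,255]]'; python3 -m crank '[[[40,17,0],0,255],[[80,34,0],0,255],[[120,50,0],0,255],[[138,56,0],0,255],[[138,56,0],0,255],[[138,56,0],0,255]]'; python3 look.py 16 .479,-.182,.065,.072
```

```text
time: 35.4
eef_pos: [0.4818, -0.1519, 0.2924]
tcp_rot: [1.0, 0.0, 0.005, 0.003]
contact_force: [-0.5, 1.0, 0.3]
opening: -0.002
finger_force: 0.0
time: 36.0
eef_pos: [0.6167, -0.2062, 0.2839]
tcp_rot: [1.0, 0.0, -0.002, -0.001]
contact_force: [0.2, 0.2, 0.4]
opening: -0.0
finger_force: 0.0
36.0 [ 0.6167 -0.2062  0.2839]
top .479,-.182,.065,.072 [0. 0.] 0.0 [0. 0.] 0.0 0 nan
side .479,-.182,.065,.072 [ 474.8 -178. ] 91.8 [ 476.  -175.8] 75.0 185 70.3
  return _methods._mean(a, axis=axis, dtype=dtype,
  ret = ret.dtype.type(ret / rcount)
```

```bash
python3 -m crank '[[[0,0,40],0,255],[[0,0,56],0,255],[[0,0,60],0,255],[[0,0,64],0,255],[[0,0,64],0,255]]'; python3 -m crank '[[[0,0,2],0,255],[[0,0,4],0,255],[[0,0,4],0,255]]'
```

```text
time: 36.6
eef_pos: [0.6172, -0.2063, 0.2236]
tcp_rot: [1.0, 0.0, -0.0, 0.0]
contact_force: [-3.2, 1.5, 4.7]
opening: 0.003
finger_force: 2.4
time: 36.9
eef_pos: [0.6179, -0.2067, 0.2203]
tcp_rot: [1.0, 0.0, 0.001, 0.001]
contact_force: [-3.0, 1.5, 5.7]
opening: -0.004
finger_force: 3.1
```

Press, hold, lift and return to bowl 3 (TCP y ≈ -0.141).

```bash
python3 -m crank '[[[0,0,2],0,255],[[0,0,4],0,255],[[0,0,5],0,255],[[0,0,5],0,255],[[0,0,5],0,255],[[0,0,5],0,255]]'; python3 -m crank '[[[0,0,-30],0,255],[[0,0,-70],0,255],[[-40,-25,-70],0,150],[[-80,-45,-70],0,150],[[-120,-60,-70],0,150],[[-138,-65,-70],0,150],[[-138,-65,-70],0,150],[[-138,-65,-70],0,150]]'; python3 look.py 17 .479,-.178,.065,.072 .502,.204,.085,.068 .502,.204,.065,.088
```

```text
time: 37.5
eef_pos: [0.6179, -0.2067, 0.2163]
tcp_rot: [1.0, 0.0, 0.001, 0.001]
contact_force: [-4.1, 2.5, 7.0]
opening: -0.001
finger_force: 3.9
time: 38.3
eef_pos: [0.4802, -0.1419, 0.2838]
tcp_rot: [1.0, 0.0, 0.002, 0.001]
contact_force: [0.1, 1.2, 0.4]
opening: 0.409
finger_force: 0.0
38.3 [ 0.4802 -0.1419  0.2838]
top .479,-.178,.065,.072 [ 486.3 -179.9] 79.1 [ 483.2 -179.5] 72.6 55 72.3
top .502,.204,.085,.068 [503.5 204.3] 131.2 [501.9 201.9] 117.6 446 67.9
top .502,.204,.065,.088 [505. 209.] 107.2 [504.6 208.7] 98.6 388 87.6
side .479,-.178,.065,.072 [ 474.6 -179. ] 92.8 [ 475.8 -176.4] 76.0 172 70.0
side .502,.204,.085,.068 [498.1 205.9] 136.4 [496.3 213.9] 106.7 588 67.2
side .502,.204,.065,.088 [501.5 211.9] 114.1 [500.4 212.5] 99.0 404 86.5
```

```bash
python3 -m crank '[[[0,0,50],0,150],[[0,0,100],0,150],[[0,0,150],0,150],[[0,0,200],0,150],[[0,0,229],0,150],[[0,0,229],0,150],[[0,0,229],0,150]]'; python3 -m crank '[[[0,0,0],0,255],[[0,0,0],0,255],[[0,0,0],0,255],[[0,0,0],0,255],[[0,0,0],0,255]]' 80
```

```text
time: 39.1
eef_pos: [0.4803, -0.142, 0.0538]
tcp_rot: [1.0, 0.0, -0.0, -0.0]
contact_force: [0.0, 0.1, 0.2]
opening: 0.413
finger_force: 0.0
time: 39.6
eef_pos: [0.4821, -0.1436, 0.0578]
tcp_rot: [1.0, 0.001, 0.003, 0.003]
contact_force: [-1.9, 0.2, 7.0]
opening: 0.08
finger_force: 87.1
```

```bash
python3 -m crank '[[[0,0,-40],0,255],[[0,0,-80],0,255],[[0,-10,-125],0,255],[[6,-50,-150],0,255],[[12,-95,-150],0,255],[[22,-140,-150],0,255],[[22,-185,-150],0,255],[[22,-230,-150],0,255],[[22,-275,-150],0,255],[[22,-315,-150],0,255]]'; python3 -m crank '[[[0,-30,0],0,255],[[0,-55,0],0,255],[[0,-67,0],0,255],[[0,-67,0],0,255],[[0,-67,20],0,255],[[0,-67,20],0,255]]'; python3 look.py 18; python3 tilt.py 18 .038 .042
```

```text
time: 40.6
eef_pos: [0.5013, 0.1758, 0.2055]
tcp_rot: [1.0, 0.0, 0.002, -0.0]
contact_force: [0.9, 0.4, -0.5]
opening: 0.069
finger_force: 83.6
time: 41.2
eef_pos: [0.4999, 0.2389, 0.1815]
tcp_rot: [1.0, -0.0, -0.002, 0.001]
contact_force: [-0.5, 0.0, -1.6]
opening: 0.068
finger_force: 83.6
41.2 [0.4999 0.2389 0.1815]
rim plane slope x,y deg [-1.1  5. ] z at c 0.1889 rel tcp 0.0053 151
x range 0.4604655263701608 0.5399492455241557 y min 0.16164442189315947 (500.5967712402344, 197.8096160888672) 80.53147888183594 tcp [0.50119926 0.2393272  0.18357951]
```

```bash
python3 -m crank '[[[3,0,25],0,255],[[3,0,50],0,255],[[3,0,65],0,255],[[3,0,70],0,255],[[3,0,70],0,255]]'; python3 -m crank '[[[0,0,3],0,255],[[0,0,5],0,255],[[0,0,5],0,255]]'
```

```text
time: 41.8
eef_pos: [0.5044, 0.2402, 0.1136]
tcp_rot: [1.0, -0.0, -0.0, 0.0]
contact_force: [0.0, 0.1, -1.2]
opening: 0.07
finger_force: 83.6
time: 42.1
eef_pos: [0.5047, 0.2406, 0.1093]
tcp_rot: [1.0, 0.0, 0.0, -0.0]
contact_force: [-0.1, 0.0, -0.9]
opening: 0.071
finger_force: 83.6
```

```bash
python3 -m crank '[[[0,0,2],0,255],[[0,0,3],0,255],[[0,0,3],0,255]]'; python3 -m crank '[[[0,0,2],0,255],[[0,0,2],0,255]]'
```

```text
time: 42.4
eef_pos: [0.5042, 0.2405, 0.1055]
tcp_rot: [1.0, 0.0, -0.0, 0.0]
contact_force: [0.2, 0.3, -1.7]
opening: 0.073
finger_force: 83.6
time: 42.6
eef_pos: [0.5042, 0.2404, 0.1034]
tcp_rot: [1.0, 0.0, -0.0, 0.0]
contact_force: [-0.3, -1.1, -1.4]
opening: 0.066
finger_force: 83.6
```

```bash
python3 -m crank '[[[0,0,2],0,255],[[0,0,2],0,255]]'; python3 -m crank '[[[0,0,2],0,255],[[0,0,2],0,255]]'
```

```text
time: 42.8
eef_pos: [0.5046, 0.2408, 0.102]
tcp_rot: [1.0, 0.0, 0.0, -0.0]
contact_force: [0.2, 1.2, 0.3]
opening: 0.071
finger_force: 84.0
time: 43.0
eef_pos: [0.5051, 0.2415, 0.1012]
tcp_rot: [1.0, -0.0, 0.001, -0.001]
contact_force: [-1.8, 3.0, 4.3]
opening: 0.07
finger_force: 85.0
```

```bash
python3 -m crank '[[[0,0,0],0,190],[[0,0,0],0,160],[[0,0,0],0,150],[[0,0,0],0,150],[[0,0,-30],0,150],[[0,0,-70],0,150],[[0,0,-110],0,150],[[30,50,-150],0,150],[[40,100,-150],0,150],[[40,150,-150],0,150]]'; python3 -m crank '[[[0,50,0],0,150],[[0,50,0],0,150],[[0,50,0],0,150]]'; python3 look.py 19 .502,.204,.085,.068 .502,.204,.065,.088 .502,.204,.055,.108; python3 -c "
import cv2;cv2.imwrite('pics/s19c.png',cv2.resize(cv2.imread('pics/side19.png')[150:400,200:520],None,fx=2,fy=2))"
```

```text
time: 44.0
eef_pos: [0.545, 0.1068, 0.2516]
tcp_rot: [1.0, 0.001, 0.003, 0.0]
contact_force: [0.8, -0.3, -0.0]
opening: 0.414
finger_force: 0.0
time: 44.3
eef_pos: [0.543, 0.0569, 0.2486]
tcp_rot: [1.0, -0.001, -0.0, -0.0]
contact_force: [-0.4, 1.1, -0.3]
opening: 0.417
finger_force: 0.0
44.3 [0.543  0.0569 0.2486]
top .502,.204,.085,.068 [503.5 204.3] 130.6 [501.  219.6] 78.6 497 66.4
top .502,.204,.065,.088 [505.4 209. ] 107.6 [503.3 210.1] 92.1 283 88.0
top .502,.204,.055,.108 [506.7 212.3] 83.1 [506.2 212.3] 74.3 252 107.8
side .502,.204,.085,.068 [499.6 207.5] 134.7 [494.9 216.4] 102.2 520 67.0
side .502,.204,.065,.088 [499.6 213.4] 111.7 [498.3 218.1] 84.1 469 87.1
side .502,.204,.055,.108 [501.5 213.2] 89.9 [501.9 215.3] 75.4 305 106.1
```

View pics/s19c.png

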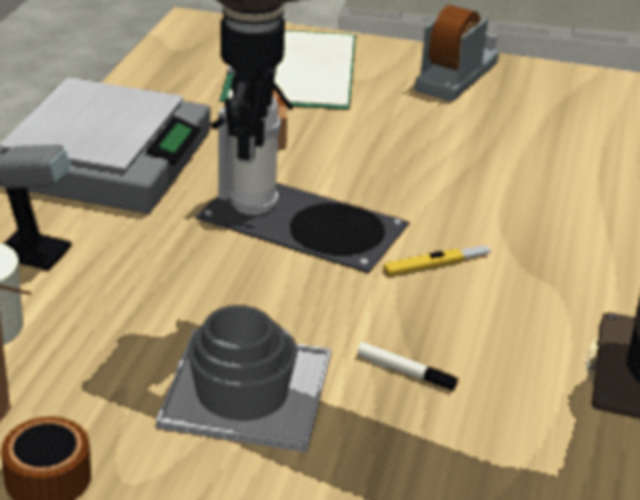

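The crop shows the three bowls stacked on the tray at (240,355), with rims at 68, 88 and 108 mm. The bowl 1 to bowl 3 offset is about 9 mm, within the 15 mm limit. The gripper is clear.

```bash
python3 -c "
from plant import ctrl
print(ctrl.sign_off())"
```

```text
the job is handed in; nothing more can be done
None
```

The job is handed in: three bowls were present (bowl1, bowl2, bowl3), each was stood on the pad and blown out from largest to smallest, and all three are nested on the tray within the centring limits by my camera measurements; sign-off returned no verdict.

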